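Find the rocking corner of the jig plate and press its shim flat

ROBOT

A 6-joint arm with a two-finger parallel gripper is mounted at the origin on the work surface. World frame = base frame: x ahead of the robot, y to its left, z up, the work surface at z = 0. Lengths are in m, angles in rad, forces in N, time in s.
With the tool pointing down it reaches from about 0.225 to 0.875 m from the base axis. Payload 3.4 kg.
Tool frame: the origin (TCP) lies midway between the tips of the shut fingers; the grasp point (between the pads) lies behind it (manip.grip_point_offset is the z of the grasp point in the tool frame, in m); z points along the fingers, x is the direction in which the jaws open and shut, and the axes are right-handed (so a half turn about z gives the same grasp; the last joint's range is limited). The gripper opens to 85 mm and grips with 20 to 120 N. Pads are 22 mm wide; open, the fingers measure 114 mm over their backs; the gripper's body (76 mm by 85 mm) begins 54 mm behind the grasp point. The pads swing forward as they close: fully open they stand 13 mm farther back than shut.
Start: joints at [1.096, 0.276, 1.505, -0, 1.361, -0.121], TCP at [0.199, 0.539, 0.196] pointing down, gripper open.
Joint ranges: [-2.89, 2.89], [-0.75, 2.08], [0.22, 2.7], [-1.18, 4.32], [0.11, 2.71], [-2.7, 2.7]. Speed limits (rad/s): [2.57, 2.57, 3.14, 3.14, 3.14, 3.14].

INTERFACE

Orientations are given as a unit quaternion [w, x, y, z].
In Python, from rig import manip, eyes, recognise, regions_of, mark_of gives the robot as it stands.
- The arm moves only by the shell command python3 -m inch 'ROWS' [FORCE]. ROWS is JSON, a list of rows, each a list of 5 numbers: the gripper command: -1 is shut, 1 is fully open, values between are in proportion, then the shift along the tool's x, y, z in mm, then the turn about the tool's z in degrees. A call has 1 to 20 rows; each row shifts and turns the pose as measured when the row begins, along the tool's axes as they then stand; what a row does not reach is not made up. A row lasts 1/12 s, in which the tool goes at most 41.7 mm and 7.16 degrees, less where a joint would pass 70% of its speed; a pose out of reach is approached as far as the arm can. A call with a gripper value outside its range is refused whole. The fingers move at their own pace and stop on an object; FORCE is the grip in N (left out, the last holds). Time passes only in rows, so rows that do not move let the fingers close. It gives the time, the measured TCP pose, the force and the opening at its end, in the units of the state.
- manip.get_state(): the state, without advancing time (a new reading comes with each control period).
- eyes.get_image(name): name is "scene" or "side" or "wrist"; returns a dict with "frame" (400x640x3 uint8, red, green, blue), "K" (3x3 intrinsics, pixels), "rvec" (rotation vector, rad) and "tvec" (3), from world to camera coordinates, as OpenCV has them; the wrist camera has in their place "mount" (4x4, takes a point from camera to tool coordinates, whose origin is the TCP and whose axes are the tool frame's). Camera axes: x right, y down, z forward; pixel columns grow to the right and rows downward; lengths in m; the calibration is good to about 2 mm. A picture is of the moment at which its call begins: read the wrist's pose just before it. There is no depth.
- manip.sign_off(): hands the job in, once; it reports no verdict.
Trained networks look in a picture, given as the dict that the camera call returned (one of the last four; its "shot" number tells which), for a name from the list of things; names that differ only in an ending like _2 or _b are one class to them, and where a whole thing is asked for, a point or a joint stands for the part that bears it (a point fixed in the world has none). Each returns a list of dicts, best first, with "confidence" (0 to 1); they miss things now and then, are a little off and sometimes report something else, mostly with a low value. They report only what shows in the picture. A call takes as long as a camera call.
- recognise(picture, target): "bbox" ([left, top, width, height] in pixels, round what is visible of it).
- regions_of(picture, target): "mask" (400x640 bool, what is visible of it) and "bbox" ([left, top, width, height] in pixels, round what is visible of it).
- mark_of(picture, target): "point" ([row, column] in pixels: a listed point, or the origin of a listed thing).
The state is a dict: "clock": time; "qpos": joint angles; "qd": joint speeds; "effort": joint torques, N m; "position": TCP position; "ee_rot": TCP orientation; "contact_force": force on the tool from outside, world axes, zero at the start; "moment": the same for the moment, N m; "width": finger opening in m.
Only numpy, scipy, OpenCV 4.12 (cv2) and the standard library are available. Lean on these libraries where they do the work, as an engineer would, in place of code of your own. Each camera call takes 0.05 s, during which the arm holds its last target.

TASK

One corner of the plywood jig plate rocks on its foot: with the fingertips press down firmly on each corner in turn (near left, far left, far right, near right, as the robot sees them) to find it, then press the hinged shim at that corner down flat, pressing no other shim. Finally press that same corner once more, to check that it is now firm, and take the hand away. Only press: lift or grip nothing, and leave the bushing and the tools where they are.

Things in the scene. Friction and masses are not known exactly. Their poses are not given: they have to be found in the camera images.
- plate: Loose I-shaped plywood jig plate, 12 mm thick, 0.9 kg: two bars 42 mm (x) by 240 mm (y), centred at x = -65 and +65 mm, joined by a 60 mm wide spine with a dowel on it (34 mm above the top). Lies level on four feet, caged by low stops with 1.5 mm play. Origin: centre of the underside, 42 mm above the bench; x away from the robot, y to the robot's left, turned at most 0.25 rad
- corner_1 (a point): Top of the plate at its near left corner, above that corner's foot, where to press; the bar ends 25 mm farther out, its long edges are 21 mm away; 54 mm above the bench. A firm corner does not give. One corner (it varies) rocks: under 2.5 to 4 N it sinks 3.5 mm and stops; it comes back up when let go
- corner_2 (a point): Top of the plate at its far left corner, above that corner's foot, where to press; firm or rocking, as corner_1
- corner_3 (a point): Top of the plate at its far right corner, above that corner's foot, where to press; firm or rocking, as corner_1
- corner_4 (a point): Top of the plate at its near right corner, above that corner's foot, where to press; firm or rocking, as corner_1
- shim_a_hinge (a point): Centre of shim a's hinge line, 1 mm outside the robot-side edge of its corner's bar, 22 mm from that corner's pressing point and 38.7 mm above the bench. Which shim sits at which corner varies: it belongs to the corner nearest to this point
- shim_b_hinge (a point): The same for shim b
- shim_c_hinge (a point): The same for shim c
- shim_d_hinge (a point): The same for shim d
- shim_a_end (a point): Point on the upper face of shim a's leaf, 36 mm from the hinge line, where it is pressed. The leaf is an aluminium tongue 28 mm wide, 3 mm thick, reaching 44 mm from the hinge line towards the robot (the plate's -x), sloping up at the start. Flat, it is level, its upper face 1.5 mm above the hinge line
- shim_b_end (a point): The same for shim b
- shim_c_end (a point): The same for shim c
- shim_d_end (a point): The same for shim d
- shim_a (a joint): Hinge of shim a (rad): 0 to 0.06 at the start (free end up, sloping some 30 degrees), grows as the free end is pressed down, 0.55 = flat; then its heel fills the gap under the bar and carries the corner. Stiff: takes 6 to 9 N at the pressing point and stays where it is left. Under a firm corner there is no gap: the leaf stops half way, at 0.25
- shim_b (a joint): The same for shim b
- shim_c (a joint): The same for shim c
- shim_d (a joint): The same for shim d
- bushing: Brass drill bushing, 28 mm across, 22 mm high, standing loose on the middle of the near bar; leave it. Origin: centre of its underside
- chisel: Loose wood-handled chisel, 230 mm long, beside the jig on the left; leave it. Origin: where blade and handle meet, on the bench
- gouge: Loose wood-handled gouge, 240 mm long, beside the jig on the right; leave it. Origin as the chisel's
- mallet: Loose wooden mallet, 230 mm long, 64 mm high, on the right; leave it. Origin: on the bench below the joint of handle and head
- mug: Mug, 80 mm across, 90 mm high; leave it. Origin: centre of its underside
- glue: White glue bottle, 56 mm across, 150 mm high; leave it. Origin: centre of its underside
- offcut: Wood offcut 70 x 45 x 30 mm; leave it. Origin: centre of its underside

How it is judged:
On the way, in this order (a step that is already met when the one before it is completed fails the run):
1. the near left corner of the plate is pressed with the fingers (over 3 N) (contact force between plate_c0 and the fingers above 3 N), for 0.1 s.
2. the far left corner of the plate is pressed with the fingers (over 3 N) (contact force between plate_c1 and the fingers above 3 N), for 0.1 s.
3. the far right corner of the plate is pressed with the fingers (over 3 N) (contact force between plate_c2 and the fingers above 3 N), for 0.1 s.
4. the near right corner of the plate is pressed with the fingers (over 3 N) (contact force between plate_c3 and the fingers above 3 N), for 0.1 s.
5. one shim, the rocking corner's, is pressed down flat (over 0.47 rad), the others left up (((value of joint shim_a above 0.47 rad and value of joint each of shim_b, shim_c, shim_d below 0.12 rad) or (value of joint shim_b above 0.47 rad and value of joint each of shim_a, shim_c, shim_d below 0.12 rad) or (value of joint shim_c above 0.47 rad and value of joint each of shim_a, shim_b, shim_d below 0.12 rad) or (value of joint shim_d above 0.47 rad and value of joint each of shim_a, shim_b, shim_c below 0.12 rad))), for 0.2 s.
6. the corner above the flat shim is pressed again (over 4 N) and stays up, less than 2 mm down (((value of joint shim_a above 0.47 rad and horizontal distance between shim_a_hinge and corner_1 below 0.04 m and contact force between plate_c0 and the fingers above 4 N and height (world z) of corner_1 above 0.052 m) or (value of joint shim_a above 0.47 rad and horizontal distance between shim_a_hinge and corner_2 below 0.04 m and contact force between plate_c1 and the fingers above 4 N and height (world z) of corner_2 above 0.052 m) or (value of joint shim_a above 0.47 rad and horizontal distance between shim_a_hinge and corner_3 below 0.04 m and contact force between plate_c2 and the fingers above 4 N and height (world z) of corner_3 above 0.052 m) or (value of joint shim_a above 0.47 rad and horizontal distance between shim_a_hinge and corner_4 below 0.04 m and contact force between plate_c3 and the fingers above 4 N and height (world z) of corner_4 above 0.052 m) or (value of joint shim_b above 0.47 rad and horizontal distance between shim_b_hinge and corner_1 below 0.04 m and contact force between plate_c0 and the fingers above 4 N and height (world z) of corner_1 above 0.052 m) or (value of joint shim_b above 0.47 rad and horizontal distance between shim_b_hinge and corner_2 below 0.04 m and contact force between plate_c1 and the fingers above 4 N and height (world z) of corner_2 above 0.052 m) or (value of joint shim_b above 0.47 rad and horizontal distance between shim_b_hinge and corner_3 below 0.04 m and contact force between plate_c2 and the fingers above 4 N and height (world z) of corner_3 above 0.052 m) or (value of joint shim_b above 0.47 rad and horizontal distance between shim_b_hinge and corner_4 below 0.04 m and contact force between plate_c3 and the fingers above 4 N and height (world z) of corner_4 above 0.052 m) or (value of joint shim_c above 0.47 rad and horizontal distance between shim_c_hinge and corner_1 below 0.04 m and contact force between plate_c0 and the fingers above 4 N and height (world z) of corner_1 above 0.052 m) or (value of joint shim_c above 0.47 rad and horizontal distance between shim_c_hinge and corner_2 below 0.04 m and contact force between plate_c1 and the fingers above 4 N and height (world z) of corner_2 above 0.052 m) or (value of joint shim_c above 0.47 rad and horizontal distance between shim_c_hinge and corner_3 below 0.04 m and contact force between plate_c2 and the fingers above 4 N and height (world z) of corner_3 above 0.052 m) or (value of joint shim_c above 0.47 rad and horizontal distance between shim_c_hinge and corner_4 below 0.04 m and contact force between plate_c3 and the fingers above 4 N and height (world z) of corner_4 above 0.052 m) or (value of joint shim_d above 0.47 rad and horizontal distance between shim_d_hinge and corner_1 below 0.04 m and contact force between plate_c0 and the fingers above 4 N and height (world z) of corner_1 above 0.052 m) or (value of joint shim_d above 0.47 rad and horizontal distance between shim_d_hinge and corner_2 below 0.04 m and contact force between plate_c1 and the fingers above 4 N and height (world z) of corner_2 above 0.052 m) or (value of joint shim_d above 0.47 rad and horizontal distance between shim_d_hinge and corner_3 below 0.04 m and contact force between plate_c2 and the fingers above 4 N and height (world z) of corner_3 above 0.052 m) or (value of joint shim_d above 0.47 rad and horizontal distance between shim_d_hinge and corner_4 below 0.04 m and contact force between plate_c3 and the fingers above 4 N and height (world z) of corner_4 above 0.052 m))), for 0.1 s.
At the end, for the whole second after the job is handed in: The rocking corner's shim is flat (over 0.47 rad), the other three are still up (under 0.12 rad), and the plate lies still and level on its feet (height within 2.5 mm, tilt under 0.015 rad) (((value of joint shim_a above 0.47 rad and value of joint each of shim_b, shim_c, shim_d below 0.12 rad) or (value of joint shim_b above 0.47 rad and value of joint each of shim_a, shim_c, shim_d below 0.12 rad) or (value of joint shim_c above 0.47 rad and value of joint each of shim_a, shim_b, shim_d below 0.12 rad) or (value of joint shim_d above 0.47 rad and value of joint each of shim_a, shim_b, shim_c below 0.12 rad)) and height (world z) of plate between 0.0395 and 0.0445 m and angle between plate's own z axis and vertical below 0.015 rad and linear speed of plate below 0.01 m/s); the robot touches nothing.
It fails at once if a second shim is pressed (two shims moved down by more than 0.15 rad) (value of joint each of shim_a, shim_b above 0.15 rad or value of joint each of shim_a, shim_c above 0.15 rad or value of joint each of shim_a, shim_d above 0.15 rad or value of joint each of shim_b, shim_c above 0.15 rad or value of joint each of shim_b, shim_d above 0.15 rad or value of joint each of shim_c, shim_d above 0.15 rad).
It fails at once if the plate is lifted more than 12 mm or tipped (height (world z) of plate above 0.054 m or angle between plate's own z axis and vertical above 0.12 rad).
It fails at once if a bystander is moved more than 30 mm (distance of any of bushing, chisel, gouge, mallet, mug, glue, offcut from where it was at the start of the episode above 0.03 m).
It fails at once if the brass bushing is lifted off the plate (z of bushing in the frame of plate above 0.022 m).
It also fails if it takes over 51 s, if anything falls off the work surface, if the arm or the gripper's body presses on something with over 40 N, if the wrist force passes 120 N, or if a joint passes its speed limit or range.

## Working session

There is one attempt and no reset: what is moved stays moved. The work goes in short steps, Python scripts to look and compute and a shell command to move; the robot and the scene stay as the last step left them, time stands still between calls to the robot, and variables do not carry over. Pictures are saved under pics/ and viewed, and the job is handed in when it is done.

```bash
ls; mkdir -p pics
python3 - <<'E'
from rig import manip, eyes
import cv2
print(manip.get_state(), manip.grip_point_offset)
for n in ("scene","side"):
    p=eyes.get_image(n); cv2.imwrite(f"pics/{n}0.png",p["frame"][:,:,::-1]); print(n,p["K"],p["rvec"],p["tvec"])
E
```

```text
pics
{'clock': 0.0, 'qpos': array([ 1.09599709e+00,  2.76601768e-01,  1.50614045e+00,  5.96135347e-06,
        1.36071068e+00, -1.20994193e-01]), 'qd': array([-2.84016808e-04,  8.32488346e-04, -1.03519399e-03,  9.73598526e-04,
        8.49886338e-05,  1.64877997e-03]), 'effort': array([-1.31092856e-04, -4.16769826e+01, -2.45803410e+01, -4.87973994e-04,
        1.11842790e-02, -5.99075605e-06]), 'position': array([0.19894286, 0.53884654, 0.19473301]), 'ee_rot': array([ 4.33111808e-04,  8.20508889e-01,  5.71633010e-01, -8.23132110e-04]), 'contact_force': array([ 0.27644411, -0.70210604, -0.28754485]), 'moment': array([ 0.01507438, -0.02444171,  0.02492161]), 'width': 0.08533499431480221} -0.0187
scene [[516.5400023    0.         318.55989291]
 [  0.         516.5400023  198.64615674]
 [  0.           0.           1.        ]] [ 1.93608223  1.42412618 -0.64628505] [-0.15922036 -0.31467967  1.69620622]
side [[432.93770957   0.         310.32251314]
 [  0.         432.93770957 192.91068424]
 [  0.           0.           1.        ]] [ 2.15844725 -0.46365509  0.2133055 ] [-0.51906796  0.20796103  0.90351   ]
```

View pics/scene0.png

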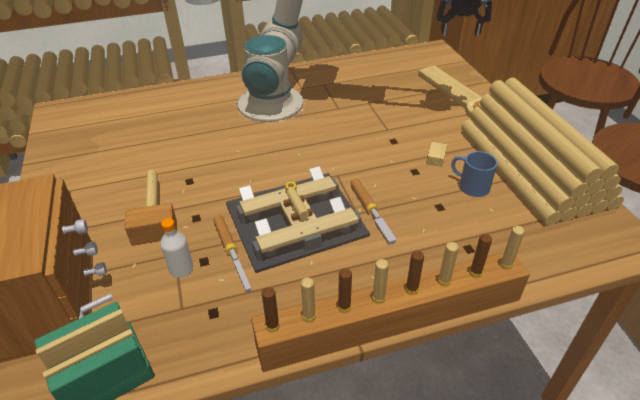

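View pics/side0.png

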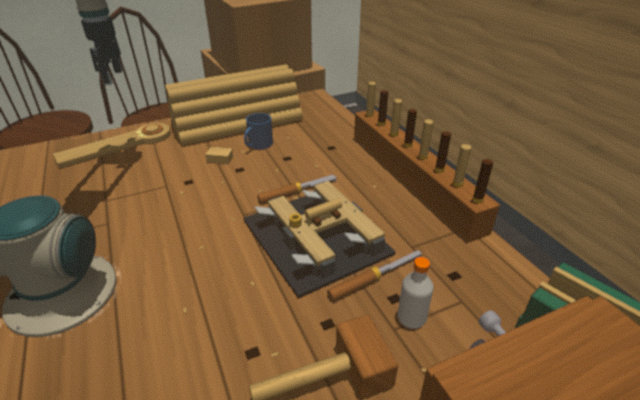

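The scene camera faces the robot, with the jig at about (297,217). The white shims are at (247,195), (318,175), (263,230) and (338,208), and the bushing is at (291,188). The side camera shows the jig at about (325,225). Next I'll triangulate.

```bash
cat > h.py <<'E'
import numpy as np, cv2
from rig import manip, eyes, recognise, regions_of, mark_of
def cam(p):
    R=cv2.Rodrigues(np.asarray(p["rvec"],float))[0]; t=np.asarray(p["tvec"],float).ravel(); return R,t
def on_z(p,rc,z,T=None):
    K=np.asarray(p["K"]); d=np.linalg.inv(K)@[rc[1],rc[0],1.]
    if T is None:
        R,t=cam(p); c=-R.T@t; d=R.T@d
    else: c=T[:3,3]; d=T[:3,:3]@d
    return c+d*(z-c[2])/d[2]
def proj(p,X):
    return cv2.projectPoints(np.atleast_2d(np.asarray(X,float)),np.asarray(p["rvec"],float),np.asarray(p["tvec"],float),np.asarray(p["K"]),None)[0][:,0]
E
python3 - <<'E'
from h import *
Z={"corner_1":.054,"shim_a_hinge":.0387,"shim_a_end":.058,"bushing":.054,"plate":.042}
np.set_printoptions(precision=4,suppress=True)
for n in ("scene","side"):
    p=eyes.get_image(n)
    for k,z in Z.items():
        for m in mark_of(p,k)[:7]:
            print(n,k,round(m["confidence"],2),np.round(m["point"],1),on_z(p,m["point"],z))
E
```

```text
scene corner_1 0.85 [183.2 324.1] [0.5015 0.0292 0.054 ]
scene corner_1 0.8 [216.9 341.9] [0.6309 0.0326 0.054 ]
scene corner_1 0.72 [205.3 252.9] [ 0.5268 -0.1597  0.054 ]
scene corner_1 0.65 [240.6 265.4] [ 0.6504 -0.1563  0.054 ]
scene shim_a_hinge 0.73 [203.9 251.6] [ 0.5042 -0.16    0.0387]
scene shim_a_end 0.64 [235.7 266. ] [ 0.6398 -0.1522  0.058 ]
scene shim_a_end 0.42 [188.7 249.2] [ 0.4684 -0.1568  0.058 ]
scene bushing 0.7 [183.  320.6] [0.498 0.021 0.054]
scene bushing 0.43 [192.4 290.6] [ 0.5093 -0.0607  0.054 ]
scene bushing 0.2 [215.2 340.7] [0.6246 0.0318 0.054 ]
scene plate 0.97 [213.6 294.2] [ 0.5733 -0.0691  0.042 ]
scene plate 0.49 [188.4 473.6] [0.6237 0.3865 0.042 ]
scene plate 0.42 [271.5 177.6] [ 0.6704 -0.3563  0.042 ]
side corner_1 0.91 [201.  280.4] [0.5039 0.0354 0.054 ]
side corner_1 0.88 [251.7 318.4] [ 0.5143 -0.1648  0.054 ]
side corner_1 0.87 [187.8 325.7] [0.628  0.0388 0.054 ]
side corner_1 0.61 [230.1 372.5] [ 0.6525 -0.1526  0.054 ]
side shim_a_hinge 0.77 [258.1 314. ] [ 0.5043 -0.164   0.0387]
side shim_a_hinge 0.28 [190.8 304. ] [0.5809 0.0699 0.0387]
side shim_a_end 0.59 [255.4 297.7] [ 0.469  -0.1606  0.058 ]
side bushing 0.67 [226.9 294.4] [ 0.4985 -0.0691  0.054 ]
side plate 0.86 [219.5 319.4] [ 0.5667 -0.0558  0.042 ]
```

Run:
```python
from h import *
np.set_printoptions(precision=4,suppress=True)
M=np.array([[-65,95],[65,95],[65,-95],[-65,-95]])/1e3
S=np.array([[.5015,.0292],[.6309,.0326],[.6504,-.1563],[.5268,-.1597]])
D=np.array([[.5039,.0354],[.628,.0388],[.6525,-.1526],[.5143,-.1648]])
for nm,P in(("s",S),("d",D),("avg",(S+D)/2)):
    c=P.mean(0);H=M.T@(P-c);a=np.arctan2(H[0,1]-H[1,0],H[0,0]+H[1,1])
    R=np.array([[np.cos(a),-np.sin(a)],[np.sin(a),np.cos(a)]])
    print(nm,c,a); print((P-c-M@R.T)*1e3)
print((M@R.T+c))
```

```text
s [ 0.5774 -0.0635] 0.08952617507055409
[[-2.6667  3.9419]
 [-2.7461 -4.281 ]
 [-0.2333 -3.9419]
 [ 5.6461  4.281 ]]
d [ 0.5747 -0.0608] 0.07963547259641063
[[ 1.5764  6.6719]
 [-3.9116 -0.2698]
 [ 5.4736 -2.2719]
 [-3.1384 -4.1302]]
avg [ 0.576  -0.0622] 0.08449402233548388
[[-0.552   5.2995]
 [-3.3382 -2.2717]
 [ 2.627  -3.0995]
 [ 1.2632  0.0717]]
[[ 0.5033  0.027 ]
 [ 0.6328  0.038 ]
 [ 0.6488 -0.1514]
 [ 0.5193 -0.1623]]
```

Run:
```python
from h import *
np.set_printoptions(precision=4,suppress=True)
p=eyes.get_image("wrist");print(p["mount"],p["K"])
for n in("glue","mallet"):
  s=eyes.get_image("scene");print(n,[(m["confidence"],on_z(s,m["point"],0)) for m in mark_of(s,n)[:1]])
```

```text
[[ 1.     -0.0009  0.002   0.0003]
 [ 0.0002  0.9444  0.3288 -0.0851]
 [-0.0021 -0.3288  0.9444 -0.1791]
 [ 0.      0.      0.      1.    ]] [[314.0517   0.     319.453 ]
 [  0.     314.0517 193.5075]
 [  0.       0.       1.    ]]
glue [(0.28, array([0.5766, 0.1307, 0.    ]))]
mallet [(0.7, array([ 0.4619, -0.3951,  0.    ]))]
```

```bash
python3 -m inch '[[-1,-15,18,-8,-5],[-1,-18,22,-8,-5],[-1,-18,22,-8,-5],[-1,-20,25,-8,-5],[-1,-22,26,-8,-5],[-1,-24,24,0,0],[-1,-26,24,0,0],[-1,-26,24,0,0],[-1,-26,24,0,0],[-1,-26,24,0,0]]' 30
```

```text
clock: 1.78
position: [0.4326, 0.3131, 0.2373]
ee_rot: [-0.001, 0.664, 0.748, 0.002]
contact_force: [-1.2, 0.4, 0.0]
width: 0.0002
```

```bash
python3 -m inch '[[-1,-36,6,0,0],[-1,-38,7,0,0],[-1,-38,7,0,0],[-1,-38,7,0,0],[-1,-38,7,0,0],[-1,-38,7,0,0],[-1,-38,7,0,0],[-1,-38,7,0,0],[-1,-30,7,0,2],[-1,-30,7,0,0],[-1,0,0,0,0],[-1,0,0,0,0]]'
python3 - <<'E'
from h import *
from scipy.spatial.transform import Rotation as Ro
np.set_printoptions(precision=4,suppress=True)
s=manip.get_state(); p=eyes.get_image("wrist"); cv2.imwrite("pics/w1.png",p["frame"][:,:,::-1])
q=s["ee_rot"];T=np.eye(4);T[:3,:3]=Ro.from_quat([q[1],q[2],q[3],q[0]]).as_matrix();T[:3,3]=s["position"];T=T@np.asarray(p["mount"])
np.save("T1.npy",T); print(s["position"],s["ee_rot"],s["contact_force"],s["qpos"])
Z={"corner_1":.054,"shim_a_hinge":.0387,"shim_a_end":.058,"bushing":.054,"plate":.042,"glue":0}
for k,z in Z.items():
    for m in mark_of(p,k)[:5]:
        print(k,round(m["confidence"],2),np.round(m["point"],1),on_z(p,m["point"],z,T))
E
```

```text
clock: 2.78
position: [0.5537, -0.0631, 0.2355]
ee_rot: [0.002, 0.681, 0.733, 0.004]
contact_force: [-0.7, -0.0, -0.5]
width: 0.0002
[ 0.5537 -0.0631  0.2355] [0.0021 0.6806 0.7326 0.004 ] [-0.7393 -0.028  -0.5148] [-0.2418  0.2243  1.4779  0.0049  1.4319 -1.8868]
corner_1 0.9 [227.4 245.8] [ 0.6483 -0.1481  0.054 ]
corner_1 0.86 [118.6 402.1] [0.5004 0.0275 0.054 ]
corner_1 0.71 [221.  399.4] [0.6255 0.0445 0.054 ]
corner_1 0.67 [122.1 233.1] [ 0.518  -0.1616  0.054 ]
shim_a_hinge 0.73 [103.3 236.3] [ 0.4986 -0.1615  0.0387]
shim_a_end 0.97 [ 75.3 229.8] [ 0.4688 -0.1632  0.058 ]
shim_a_end 0.15 [114.8 324.9] [ 0.5021 -0.0594  0.058 ]
bushing 0.65 [119.  324.3] [ 0.5072 -0.0596  0.054 ]
plate 0.81 [173.7 322.3] [ 0.5743 -0.0566  0.042 ]
plate 0.39 [228.6 245.6] [ 0.656 -0.151  0.042]
plate 0.31 [206.  246.2] [ 0.624  -0.1501  0.042 ]
glue 0.64 [189.7 104.8] [ 0.6313 -0.355   0.    ]
```

View pics/w1.png

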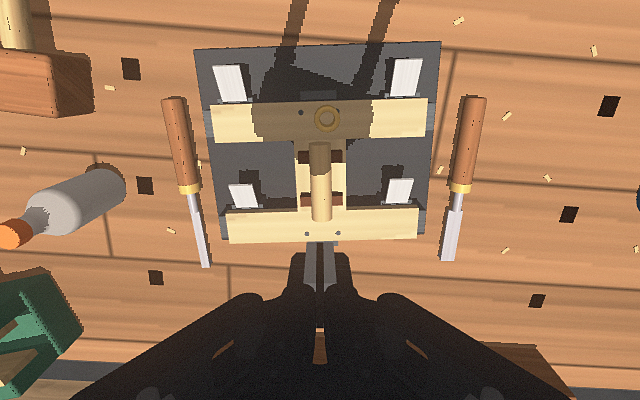

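The picture shows the near bar at rows 98–142, the far bar at rows 205–243, and all four shims up. The network's corners match the fitted plate pose (centre .574,-.0605, yaw 0.1) to about 4 mm. Moving to the near left corner.

```bash
python3 -m inch '[[-1,24,-12,10,0],[-1,24,-12,20,0],[-1,24,-12,30,-1],[-1,22,-11,38,0],[-1,0,0,38,0],[-1,0,0,22,0],[-1,0,0,0,0]]'
```

```text
clock: 3.72
position: [0.5015, 0.0368, 0.0784]
ee_rot: [0.008, 0.669, 0.743, 0.008]
contact_force: [-0.1, 0.6, -0.7]
width: 0.0002
```

```bash
python3 -m inch '[[-1,-8,-2,8,0],[-1,-1,-1,8,0],[-1,0,0,3,0],[-1,0,0,0,0]]'
```

```text
clock: 4.05
position: [0.502, 0.0274, 0.0609]
ee_rot: [0.01, 0.668, 0.744, 0.009]
contact_force: [0.0, -0.8, 0.1]
width: -0.0002
```

```bash
for i in 1; do python3 -m inch '[[-1,0,0,3,0],[-1,0,0,3,0],[-1,0,0,2,0],[-1,0,0,2,0]]'; done
```

```text
clock: 4.38
position: [0.5064, 0.0261, 0.0535]
ee_rot: [0.014, 0.669, 0.743, 0.012]
contact_force: [0.3, 0.5, 0.0]
width: 0.0002
```

```bash
python3 -m inch '[[-1,0,-2,2,0],[-1,0,-1,2,0]]';python3 -m inch '[[-1,0,-1,2,0],[-1,0,0,2,0]]'
```

```text
clock: 4.55
position: [0.5042, 0.0256, 0.0495]
ee_rot: [0.014, 0.669, 0.743, 0.012]
contact_force: [-0.6, -0.3, -0.5]
width: -0.0002
clock: 4.72
position: [0.5029, 0.0255, 0.0451]
ee_rot: [0.014, 0.669, 0.743, 0.012]
contact_force: [-0.3, 0.4, -0.6]
width: -0.0
```

Run:
```python
from h import *
for n in ("scene","side","wrist"):
    p=eyes.get_image(n); f=p["frame"]
    if n=="wrist": c=f
    else:
        u=proj(p,[[.52,.0,.06]])[0].astype(int); c=f[max(0,u[1]-100):u[1]+80,max(0,u[0]-130):u[0]+130]; c=cv2.resize(c,None,fx=3,fy=3,interpolation=cv2.INTER_CUBIC)
    cv2.imwrite(f"pics/{n}2.png",c[:,:,::-1])
```

```text
(no output)
```

View pics/scene2.png

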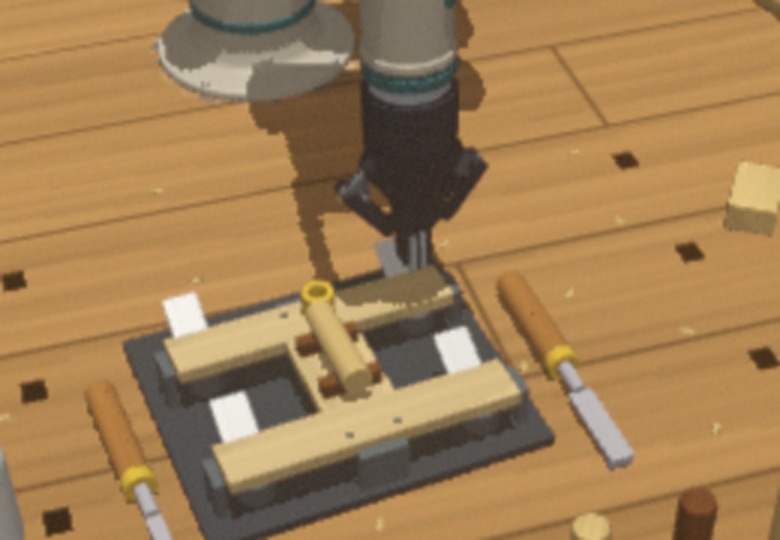

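View pics/side2.png

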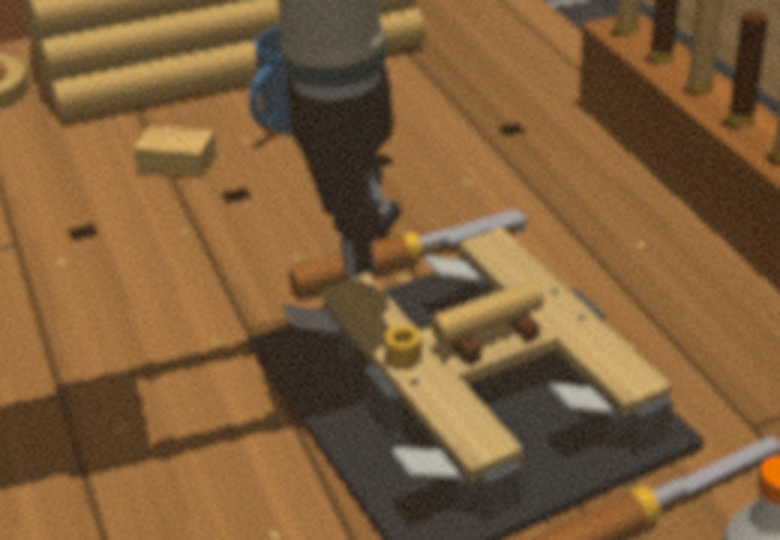

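View pics/wrist2.png

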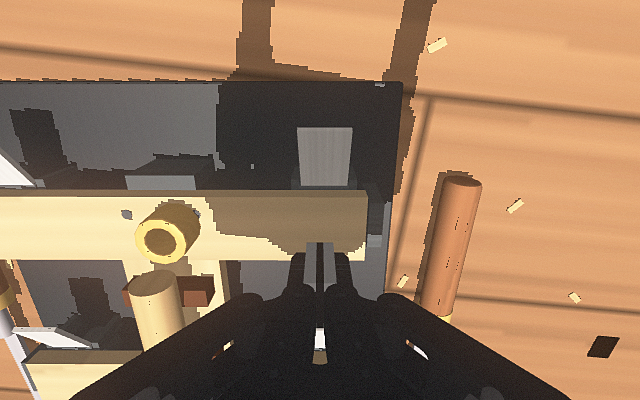

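Run:
```python
from h import *
np.set_printoptions(precision=4,suppress=True)
s=manip.get_state(); print(s["position"],s["contact_force"],s["width"])
C=np.array([[.4998,.0275,.054],[.629,.0405,.054],[.6482,-.1485,.054],[.5188,-.1615,.054]])
for n in ("scene","side"):
    p=eyes.get_image(n); f=p["frame"].copy()[:,:,::-1].copy()
    o=proj(p,[[.52,.0,.06]])[0].astype(int)-[130,100]; o=np.maximum(o,0)
    c=cv2.resize(f[o[1]:o[1]+180,o[0]:o[0]+260],None,fx=3,fy=3)
    for X,col in [(x,(0,0,255)) for x in C]+[(s["position"],(0,255,0))]:
        u=(proj(p,X)[0]-o)*3; cv2.circle(c,tuple(u.astype(int)),4,col,-1)
    cv2.imwrite(f"pics/{n}3.png",c)
p=eyes.get_image("wrist");M=np.linalg.inv(p["mount"]);x=p["K"]@(M@[0,0,0,1])[:3];print(x/x[2])
```

```text
[0.5031 0.0255 0.0451] [-0.45    0.1796 -0.5033] 8.069476876776376e-05
[318.3382 227.1151   1.    ]
```

View pics/scene3.png

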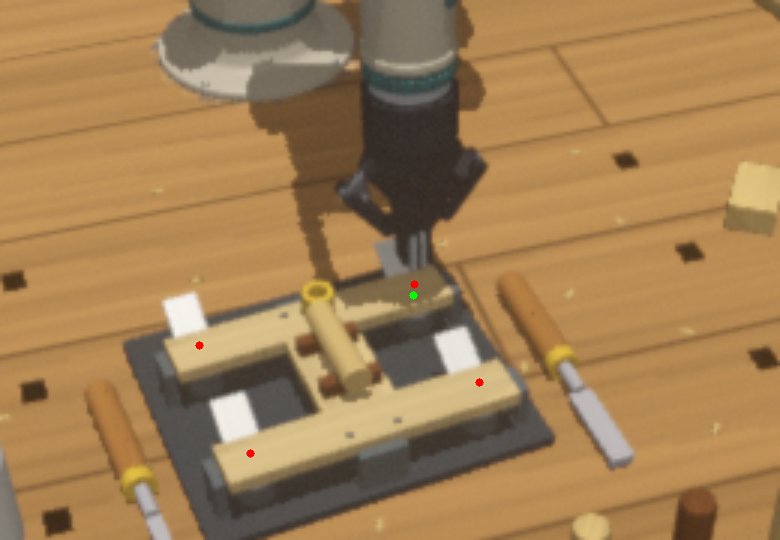

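View pics/side3.png

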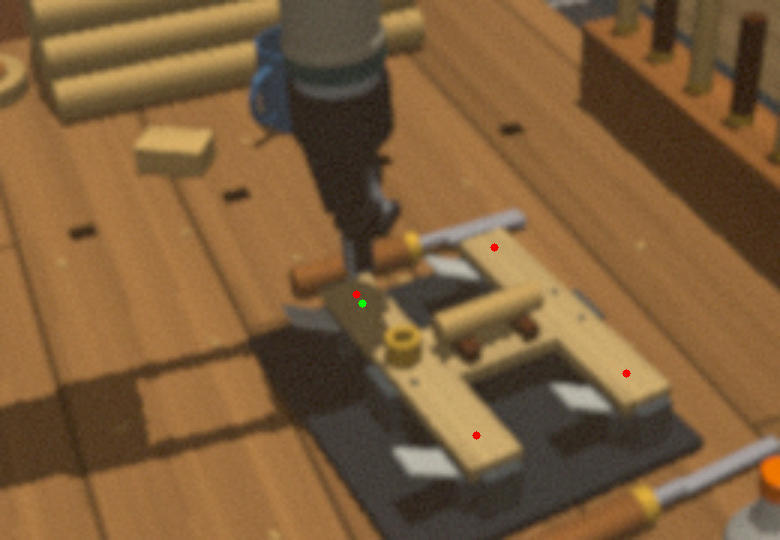

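The tips visibly hang about 22 mm short of the reported TCP. The wrist picture shows them at row 245 where the TCP projects to row 227, and the scene and side views agree. So contact should come at a reported z of about 0.032, and the red corner points sit right on the bar. Continuing down.

```bash
python3 -m inch '[[-1,1,-3,3,0],[-1,0,0,3,0],[-1,0,0,2,0]]';python3 -m inch '[[-1,0,0,2,0]]';python3 -m inch '[[-1,0,0,2,0]]';python3 -m inch '[[-1,0,0,2,0]]'
```

```text
clock: 5.27
position: [0.5012, 0.0262, 0.0374]
ee_rot: [0.015, 0.669, 0.743, 0.013]
contact_force: [0.3, 0.5, -0.2]
width: 0.0
clock: 5.35
position: [0.5011, 0.0263, 0.0351]
ee_rot: [0.015, 0.669, 0.743, 0.013]
contact_force: [0.3, -0.2, -0.3]
width: -0.0002
clock: 5.43
position: [0.5011, 0.0263, 0.0328]
ee_rot: [0.015, 0.669, 0.743, 0.013]
contact_force: [0.0, 0.5, 0.2]
width: 0.0001
clock: 5.52
position: [0.5011, 0.0263, 0.0305]
ee_rot: [0.015, 0.669, 0.743, 0.013]
contact_force: [0.4, 0.3, 1.2]
width: 0.0003
```

```bash
python3 -m inch '[[-1,0,0,1,0]]';python3 -m inch '[[-1,0,0,1,0]]';python3 -m inch '[[-1,0,0,1.5,0]]';python3 -m inch '[[-1,0,0,1.5,0]]'
```

```text
clock: 5.6
position: [0.501, 0.0263, 0.0291]
ee_rot: [0.015, 0.669, 0.743, 0.013]
contact_force: [0.6, 0.4, -0.0]
width: 0.0003
clock: 5.68
position: [0.501, 0.0263, 0.0278]
ee_rot: [0.015, 0.669, 0.743, 0.013]
contact_force: [0.2, 0.7, -0.0]
width: -0.0003
clock: 5.77
position: [0.5012, 0.0263, 0.0263]
ee_rot: [0.015, 0.669, 0.743, 0.013]
contact_force: [-0.4, -0.2, 0.1]
width: -0.0002
clock: 5.85
position: [0.5013, 0.0263, 0.0246]
ee_rot: [0.015, 0.669, 0.743, 0.013]
contact_force: [-0.8, 0.3, -0.6]
width: -0.0
```

Run:
```python
from h import *
s=manip.get_state(); print(s["position"],s["contact_force"],s["width"])
out=[]
for n in ("scene","side","wrist"):
    p=eyes.get_image(n); f=p["frame"][:,:,::-1]
    if n=="wrist": cv2.imwrite("pics/w4.png",f[100:340,160:480].repeat(2,0).repeat(2,1)); continue
    o=proj(p,[[.5,.03,.06]])[0].astype(int)-[50,50]
    out.append(cv2.resize(f[o[1]:o[1]+100,o[0]:o[0]+100],(400,400),interpolation=cv2.INTER_CUBIC))
cv2.imwrite("pics/z4.png",np.hstack(out))
```

```text
[0.50128612 0.02627433 0.02461741] [-0.8372602   0.26951007 -0.5545196 ] -4.893117379491228e-07
```

View pics/z4.png

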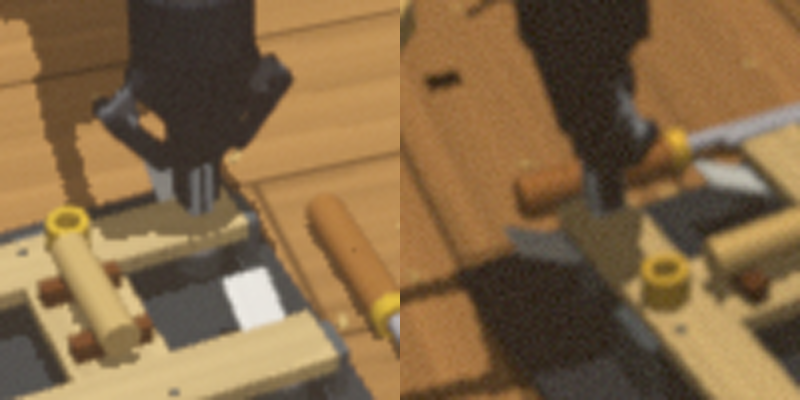

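View pics/w4.png

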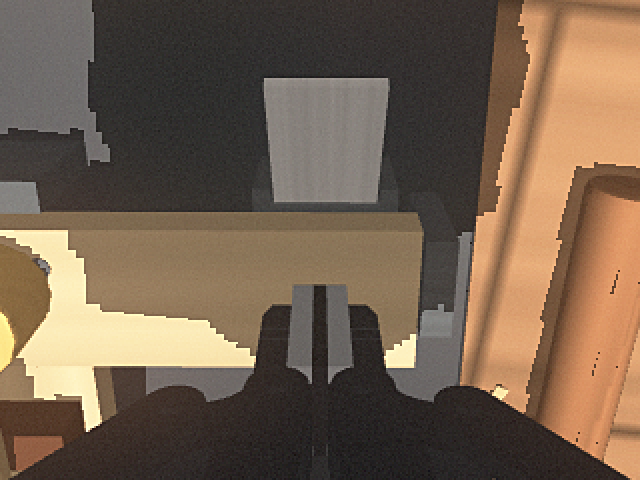

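The tips are now over the middle of the bar and close to it. Continuing down in small steps.

```bash
for i in 1 2; do :; done; python3 -m inch '[[-1,0,0,1.5,0]]';python3 -m inch '[[-1,0,0,1.5,0]]';python3 -m inch '[[-1,0,0,1.5,0]]';python3 -m inch '[[-1,0,0,1.5,0]]'
```

```text
clock: 6.08
position: [0.5015, 0.0263, 0.0233]
ee_rot: [0.015, 0.669, 0.743, 0.013]
contact_force: [0.1, 0.2, 0.8]
width: 0.0001
clock: 6.17
position: [0.5017, 0.0263, 0.0218]
ee_rot: [0.015, 0.669, 0.743, 0.013]
contact_force: [-0.4, 0.0, -0.1]
width: 0.0003
clock: 6.25
position: [0.5019, 0.0263, 0.0203]
ee_rot: [0.015, 0.669, 0.743, 0.013]
contact_force: [-0.4, 0.1, -0.7]
width: 0.0
clock: 6.33
position: [0.502, 0.0262, 0.0187]
ee_rot: [0.015, 0.669, 0.743, 0.013]
contact_force: [0.2, 0.5, -0.0]
width: -0.0003
```

```bash
python3 -m inch '[[-1,0,0,1.5,0]]';python3 -m inch '[[-1,0,0,1.5,0]]'
python3 - <<'E'
from h import *
s=manip.get_state(); print(s["position"],s["contact_force"],s["width"],s["qpos"])
out=[]
for n in ("scene","side","wrist"):
    p=eyes.get_image(n); f=p["frame"][:,:,::-1]
    if n=="wrist": cv2.imwrite("pics/w5.png",f[100:340,160:480].repeat(2,0).repeat(2,1)); continue
    o=proj(p,[[.5,.03,.06]])[0].astype(int)-[50,50]; print(n,o)
    out.append(cv2.resize(f[o[1]:o[1]+100,o[0]:o[0]+100],(400,400),interpolation=cv2.INTER_CUBIC))
cv2.imwrite("pics/z5.png",np.hstack(out))
E
```

```text
clock: 6.42
position: [0.502, 0.0262, 0.0183]
ee_rot: [0.015, 0.669, 0.743, 0.013]
contact_force: [-6.1, -0.6, 25.6]
width: -0.0001
clock: 6.5
position: [0.502, 0.0262, 0.0184]
ee_rot: [0.015, 0.669, 0.743, 0.013]
contact_force: [-4.5, -0.7, 19.1]
width: 0.0002
[0.50204742 0.02623346 0.01837587] [-4.4802603  -0.72682727 19.10655222] 0.00021476983903799017 [-0.08848849  0.31897044  1.94832667  0.00370461  0.83424745 -1.76708466]
scene [274 130]
side [229 150]
```

View pics/z5.png

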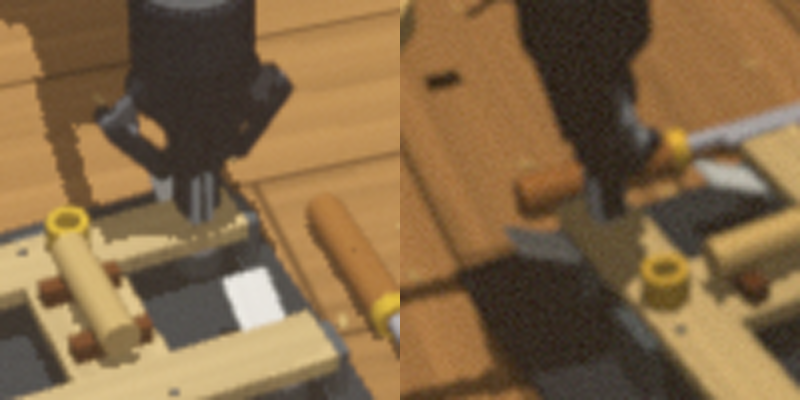

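View pics/w5.png

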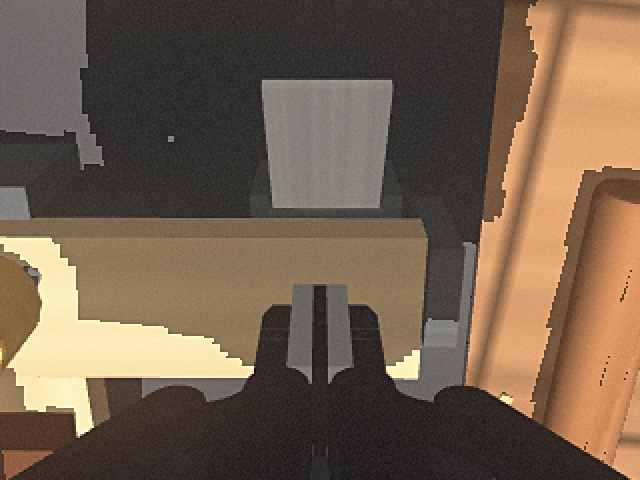

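Contact at a reported z of 0.0184 gave 25 N at once with no sinking, so near left is firm. The tips sit about 35 mm behind the reported TCP. On to the far left corner.

```bash
python3 -m inch '[[-1,0,0,-15,0],[-1,0,0,-15,0],[-1,0,30,-5,0],[-1,0,33,0,0],[-1,0,33,0,0],[-1,0,30,0,0],[-1,0,0,0,0],[-1,0,0,0,0]]'
```

```text
clock: 7.32
position: [0.6278, 0.0404, 0.0595]
ee_rot: [0.015, 0.669, 0.743, 0.013]
contact_force: [-0.9, -0.3, -0.2]
width: 0.0001
```

```bash
python3 -m inch '[[-1,0,1,12,0],[-1,0,1,12,0],[-1,0,0,8,0],[-1,0,0,0,0]]'; python3 -m inch '[[-1,0,0,1.5,0]]';python3 -m inch '[[-1,0,0,1.5,0]]';python3 -m inch '[[-1,0,0,1.5,0]]'
```

```text
clock: 7.65
position: [0.6278, 0.0406, 0.0239]
ee_rot: [0.013, 0.669, 0.743, 0.012]
contact_force: [0.3, -0.3, -0.5]
width: -0.0
clock: 7.73
position: [0.6265, 0.0405, 0.0216]
ee_rot: [0.013, 0.669, 0.743, 0.011]
contact_force: [-0.6, -0.2, 0.4]
width: 0.0002
clock: 7.82
position: [0.6254, 0.0405, 0.0195]
ee_rot: [0.012, 0.669, 0.743, 0.01]
contact_force: [-0.7, -0.1, 0.5]
width: 0.0002
clock: 7.9
position: [0.6253, 0.0404, 0.0184]
ee_rot: [0.012, 0.669, 0.743, 0.011]
contact_force: [-2.1, 0.6, 15.0]
width: 0.0
```

```bash
python3 -m inch '[[-1,0,0,1,0],[-1,0,0,1,0]]'
```

```text
clock: 8.07
position: [0.6253, 0.0404, 0.0186]
ee_rot: [0.013, 0.669, 0.743, 0.011]
contact_force: [-0.4, -0.2, 2.6]
width: -0.0002
```

```bash
python3 -m inch '[[-1,0,0,2,0]]';python3 -m inch '[[-1,0,0,3,0]]';python3 -m inch '[[-1,0,0,3,0]]'
```

```text
clock: 8.15
position: [0.6253, 0.0404, 0.0184]
ee_rot: [0.013, 0.669, 0.743, 0.011]
contact_force: [-4.7, -0.2, 15.2]
width: 0.0001
clock: 8.23
position: [0.6255, 0.0404, 0.0184]
ee_rot: [0.013, 0.669, 0.743, 0.012]
contact_force: [-6.6, 0.1, 22.8]
width: -0.0005
clock: 8.32
position: [0.6255, 0.0404, 0.0184]
ee_rot: [0.014, 0.669, 0.743, 0.012]
contact_force: [-6.0, -0.0, 16.1]
width: 0.0001
```

Far left is firm too, holding 15–23 N at 0.0184. On to the far right corner, lifting over the dowel.

```bash
python3 -m inch '[[-1,0,0,-25,0],[-1,0,0,-28,0],[-1,-35,1,-5,0],[-1,-38,1,0,0],[-1,-38,1,0,0],[-1,-38,1,0,0],[-1,-36,1,0,0],[-1,0,0,10,0],[-1,0,0,0,0]]'
```

```text
clock: 9.07
position: [0.6518, -0.1495, 0.0758]
ee_rot: [0.02, 0.667, 0.745, 0.015]
contact_force: [-0.7, 0.8, -0.3]
width: -0.0003
```

```bash
python3 -m inch '[[-1,1,-1,18,0],[-1,0,-1,18,0],[-1,0,0,14,0],[-1,0,0,3,0],[-1,0,0,0,0]]'; python3 -m inch '[[-1,0,0,1.5,0]]';python3 -m inch '[[-1,0,0,1.5,0]]'
```

```text
clock: 9.48
position: [0.6531, -0.147, 0.0229]
ee_rot: [0.021, 0.667, 0.745, 0.016]
contact_force: [-0.1, -0.4, -0.3]
width: 0.0003
clock: 9.57
position: [0.6532, -0.1461, 0.0218]
ee_rot: [0.021, 0.666, 0.745, 0.016]
contact_force: [-0.2, 0.2, -0.2]
width: -0.0004
clock: 9.65
position: [0.6536, -0.1455, 0.0209]
ee_rot: [0.022, 0.666, 0.745, 0.016]
contact_force: [0.4, -0.7, 0.4]
width: -0.0002
```

```bash
python3 -m inch '[[-1,-1,-2,1.5,0]]'; python3 -m inch '[[-1,0,-1,1.5,0]]';python3 -m inch '[[-1,0,0,1.5,0]]';python3 -m inch '[[-1,0,0,1.5,0]]';python3 -m inch '[[-1,0,0,1.5,0]]'
```

```text
clock: 9.73
position: [0.6527, -0.1463, 0.0202]
ee_rot: [0.022, 0.666, 0.746, 0.017]
contact_force: [-0.8, 0.1, -0.3]
width: -0.0003
clock: 9.82
position: [0.6521, -0.1464, 0.0193]
ee_rot: [0.023, 0.666, 0.746, 0.017]
contact_force: [-0.2, -0.3, 0.3]
width: -0.0002
clock: 9.9
position: [0.6521, -0.1464, 0.0186]
ee_rot: [0.023, 0.666, 0.746, 0.017]
contact_force: [-3.2, 1.5, 9.4]
width: -0.0002
clock: 9.98
position: [0.6522, -0.1464, 0.0186]
ee_rot: [0.024, 0.666, 0.746, 0.017]
contact_force: [-3.3, 0.9, 10.5]
width: 0.0001
clock: 10.07
position: [0.6522, -0.1464, 0.0187]
ee_rot: [0.024, 0.666, 0.746, 0.017]
contact_force: [-2.9, 0.4, 7.1]
width: 0.0002
```

```bash
python3 -m inch '[[-1,0,0,3,0],[-1,0,0,3,0]]'; python3 -m inch '[[-1,0,0,-25,0],[-1,0,0,-20,0],[-1,0,-30,0,0],[-1,-1,-34,0,0],[-1,-1,-34,0,0],[-1,0,-25,0,0],[-1,0,0,0,0],[-1,0,0,0,0]]'
```

```text
clock: 10.23
position: [0.6523, -0.1464, 0.0186]
ee_rot: [0.025, 0.666, 0.746, 0.018]
contact_force: [-6.6, 2.0, 15.6]
width: -0.0001
clock: 10.9
position: [0.527, -0.1638, 0.0621]
ee_rot: [0.031, 0.665, 0.746, 0.02]
contact_force: [-0.2, -0.6, 0.1]
width: -0.0
```

Far right is firm (10–15 N, no sinking). On to near right.

```bash
python3 -m inch '[[-1,0,-4,12,0],[-1,1,-3,12,0],[-1,0,-2,10,0],[-1,0,0,4,0],[-1,0,0,0,0]]'; python3 -m inch '[[-1,0,0,1.5,0]]';python3 -m inch '[[-1,0,0,1.5,0]]';python3 -m inch '[[-1,0,0,1.5,0]]';python3 -m inch '[[-1,0,0,1.5,0]]'
```

```text
clock: 11.32
position: [0.528, -0.1664, 0.0254]
ee_rot: [0.036, 0.665, 0.746, 0.022]
contact_force: [0.3, 0.0, -1.1]
width: -0.0
clock: 11.4
position: [0.5294, -0.1667, 0.0242]
ee_rot: [0.037, 0.665, 0.746, 0.022]
contact_force: [0.0, 0.0, 1.1]
width: -0.0003
clock: 11.48
position: [0.5306, -0.1669, 0.023]
ee_rot: [0.037, 0.665, 0.746, 0.022]
contact_force: [-0.1, -0.7, 0.3]
width: 0.0002
clock: 11.57
position: [0.5316, -0.1671, 0.0218]
ee_rot: [0.038, 0.665, 0.746, 0.023]
contact_force: [0.3, -0.0, 0.3]
width: 0.0001
clock: 11.65
position: [0.5325, -0.1673, 0.0206]
ee_rot: [0.038, 0.665, 0.746, 0.023]
contact_force: [0.6, 0.3, 0.1]
width: 0.0001
```

```bash
python3 -m inch '[[-1,2,-6,-1,0],[-1,2,-6,-1,0],[-1,0,-1,0,0],[-1,0,0,0,0]]'; python3 -m inch '[[-1,0,-0.5,1.5,0]]';python3 -m inch '[[-1,0,-0.5,1.5,0]]'
```

```text
clock: 11.98
position: [0.5177, -0.1645, 0.0217]
ee_rot: [0.039, 0.665, 0.746, 0.023]
contact_force: [0.3, 0.5, 0.1]
width: 0.0001
clock: 12.07
position: [0.5173, -0.1646, 0.0206]
ee_rot: [0.039, 0.665, 0.746, 0.023]
contact_force: [-0.7, 0.4, 0.1]
width: 0.0001
clock: 12.15
position: [0.5169, -0.1647, 0.0192]
ee_rot: [0.039, 0.665, 0.746, 0.023]
contact_force: [1.2, -0.2, 0.8]
width: -0.0002
```

```bash
python3 -m inch '[[-1,0,0,1,0]]';python3 -m inch '[[-1,0,0,1.5,0]]';python3 -m inch '[[-1,0,0,1.5,0]]';python3 -m inch '[[-1,0,0,1.5,0]]';python3 -m inch '[[-1,0,0,2,0]]'
```

```text
clock: 12.23
position: [0.517, -0.1648, 0.0183]
ee_rot: [0.039, 0.665, 0.746, 0.023]
contact_force: [-0.7, 1.0, 2.8]
width: 0.0001
clock: 12.32
position: [0.5169, -0.1648, 0.017]
ee_rot: [0.039, 0.665, 0.746, 0.023]
contact_force: [-1.7, -0.1, 3.8]
width: -0.0001
clock: 12.4
position: [0.5168, -0.1649, 0.0156]
ee_rot: [0.039, 0.665, 0.746, 0.023]
contact_force: [-1.9, 0.6, 4.5]
width: 0.0002
clock: 12.48
position: [0.5168, -0.165, 0.0149]
ee_rot: [0.039, 0.665, 0.746, 0.023]
contact_force: [-6.1, 1.6, 21.1]
width: 0.0001
clock: 12.57
position: [0.5168, -0.165, 0.0148]
ee_rot: [0.039, 0.664, 0.746, 0.023]
contact_force: [-9.2, 2.3, 29.2]
width: -0.0001
```

The near right corner rocks: it gave at 3–4.5 N, sank from z 0.0184 to 0.0149, then stopped hard at 29 N. Lifting and going to its shim.

```bash
python3 -m inch '[[-1,0,0,-18,0],[-1,0,0,-20,0],[-1,1,-22,0,0],[-1,1,-22,0,0],[-1,0,0,0,0],[-1,0,0,0,0]]'
python3 - <<'E'
from h import *
from scipy.spatial.transform import Rotation as Ro
np.set_printoptions(precision=4,suppress=True)
s=manip.get_state(); p=eyes.get_image("wrist"); q=s["ee_rot"];R=Ro.from_quat([q[1],q[2],q[3],q[0]]).as_matrix()
print(R, "tip",s["position"]-.0356*R[:,2])
cv2.imwrite("pics/w6.png",p["frame"][100:340,160:480,::-1].repeat(2,0).repeat(2,1))
T=np.eye(4);T[:3,:3]=R;T[:3,3]=s["position"];T=T@np.asarray(p["mount"])
for k,z in {"corner_1":.054,"shim_a_hinge":.0387,"shim_a_end":.058}.items():
    for m in mark_of(p,k)[:3]: print(k,round(m["confidence"],2),np.round(m["point"],1),on_z(p,m["point"],z,T))
out=[]
for n in ("scene","side"):
    p=eyes.get_image(n); f=p["frame"][:,:,::-1]
    o=proj(p,[[.49,-.16,.06]])[0].astype(int)-[50,50]
    out.append(cv2.resize(f[o[1]:o[1]+100,o[0]:o[0]+100],(400,400),interpolation=cv2.INTER_CUBIC))
cv2.imwrite("pics/z6.png",np.hstack(out))
E
```

```text
clock: 13.07
position: [0.472, -0.1687, 0.0507]
ee_rot: [0.042, 0.664, 0.746, 0.024]
contact_force: [0.2, -0.7, -0.1]
width: -0.0001
[[-0.1145  0.9889  0.0943]
 [ 0.9929  0.1169 -0.0205]
 [-0.0313  0.0912 -0.9953]] tip [ 0.4686 -0.168   0.0862]
corner_1 0.73 [302.4 609.9] [0.5023 0.0318 0.054 ]
shim_a_hinge 0.94 [251.1 325.3] [ 0.4977 -0.1613  0.0387]
shim_a_end 0.76 [226.8 321.1] [ 0.4673 -0.1674  0.058 ]
shim_a_end 0.15 [259.2 603.4] [0.4673 0.0065 0.058 ]
```

View pics/z6.png

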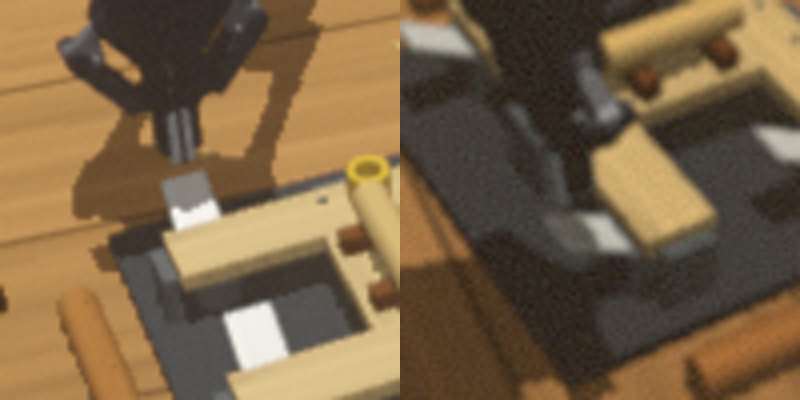

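View pics/w6.png

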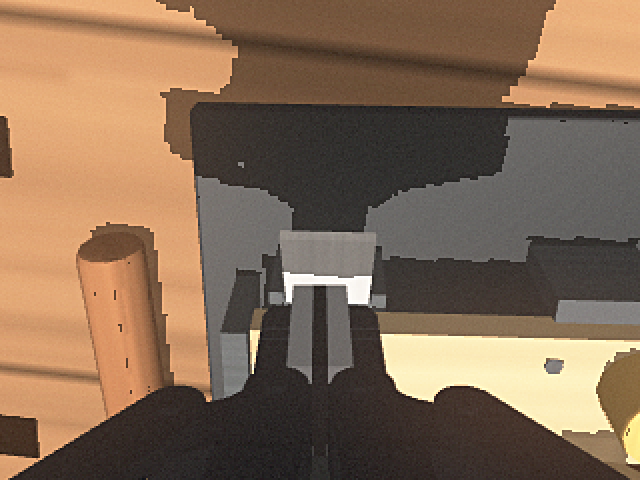

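The fingers are lined up with the leaf: the scene crop shows the tips at (180,160) just above the leaf at (187,195). Lowering onto it.

```bash
python3 -m inch '[[-1,0,-3,9,0],[-1,0,-3,9,0],[-1,0,-2,5,0],[-1,0,0,0,0]]'; python3 -m inch '[[-1,0,-1,2,0]]'; python3 -m inch '[[-1,0,-0.5,2,0]]'; python3 -m inch '[[-1,0,-0.5,2,0]]'
```

```text
clock: 13.7
position: [0.4702, -0.1708, 0.0265]
ee_rot: [0.043, 0.663, 0.747, 0.024]
contact_force: [-0.9, 0.2, 3.0]
width: -0.0003
clock: 13.78
position: [0.4694, -0.171, 0.0247]
ee_rot: [0.043, 0.663, 0.747, 0.024]
contact_force: [-2.7, 0.7, 8.5]
width: 0.0002
clock: 13.87
position: [0.4685, -0.171, 0.0231]
ee_rot: [0.043, 0.663, 0.747, 0.023]
contact_force: [-3.8, -0.7, 7.9]
width: 0.0001
clock: 13.95
position: [0.4677, -0.1711, 0.0216]
ee_rot: [0.042, 0.662, 0.748, 0.023]
contact_force: [-2.8, -0.0, 6.4]
width: -0.0002
```

```bash
python3 -m inch '[[-1,0,-0.5,2,0],[-1,0,-0.5,2,0],[-1,0,-0.5,2,0]]'; python3 -m inch '[[-1,0,-0.5,2,0],[-1,0,-0.5,2,0]]'; python3 -m inch '[[-1,0,-0.5,2,0],[-1,0,-0.3,2,0]]'
```

```text
clock: 14.2
position: [0.4659, -0.1713, 0.0175]
ee_rot: [0.041, 0.662, 0.748, 0.022]
contact_force: [-2.6, 1.2, 6.8]
width: 0.0001
clock: 14.37
position: [0.4651, -0.1714, 0.0148]
ee_rot: [0.041, 0.662, 0.748, 0.022]
contact_force: [-2.8, 1.0, 6.5]
width: -0.0001
clock: 14.53
position: [0.4644, -0.1714, 0.012]
ee_rot: [0.041, 0.661, 0.749, 0.022]
contact_force: [-3.0, 0.5, 6.6]
width: -0.0
```

```bash
python3 -m inch '[[-1,0,0,2,0],[-1,0,0,2,0],[-1,0,0,2,0]]'; python3 -m inch '[[-1,0,0,2,0],[-1,0,0,2,0]]'; python3 -m inch '[[-1,0,0,2,0],[-1,0,0,2,0]]'
```

```text
clock: 14.78
position: [0.4636, -0.1715, 0.0077]
ee_rot: [0.04, 0.661, 0.749, 0.021]
contact_force: [-3.2, -0.1, 5.8]
width: 0.0
clock: 14.95
position: [0.4633, -0.1715, 0.0048]
ee_rot: [0.04, 0.66, 0.75, 0.02]
contact_force: [-3.2, 1.5, 13.2]
width: -0.0002
clock: 15.12
position: [0.4634, -0.1717, 0.0045]
ee_rot: [0.04, 0.66, 0.75, 0.02]
contact_force: [-8.3, 2.8, 23.2]
width: 0.0001
```

A hard stop at 0.0045, against an expected 0.0047, so the leaf is flat. Lifting, then checking by eye on the way back to the corner.

```bash
python3 -m inch '[[-1,0,0,-20,0],[-1,0,0,-25,0],[-1,0,0,-25,0],[-1,0,20,-10,0],[-1,0,20,0,0],[-1,0,0,0,0],[-1,0,0,0,0]]'
python3 - <<'E'
from h import *
from scipy.spatial.transform import Rotation as Ro
np.set_printoptions(precision=4,suppress=True)
s=manip.get_state(); q=s["ee_rot"];R=Ro.from_quat([q[1],q[2],q[3],q[0]]).as_matrix()
print(R[:,2], "tip",s["position"]-.0356*R[:,2])
out=[]
for n in ("scene","side"):
    p=eyes.get_image(n); f=p["frame"][:,:,::-1]
    o=proj(p,[[.53,-.1,.06]])[0].astype(int)-[65,65]
    out.append(cv2.resize(f[o[1]:o[1]+130,o[0]:o[0]+130],(400,400),interpolation=cv2.INTER_CUBIC))
cv2.imwrite("pics/z7.png",np.hstack(out))
E
```

```text
clock: 15.7
position: [0.4978, -0.1644, 0.0946]
ee_rot: [0.041, 0.66, 0.75, 0.021]
contact_force: [-0.8, 0.3, -0.5]
width: 0.0001
[ 0.0885 -0.0233 -0.9958] tip [ 0.4947 -0.1636  0.1301]
```

View pics/z7.png

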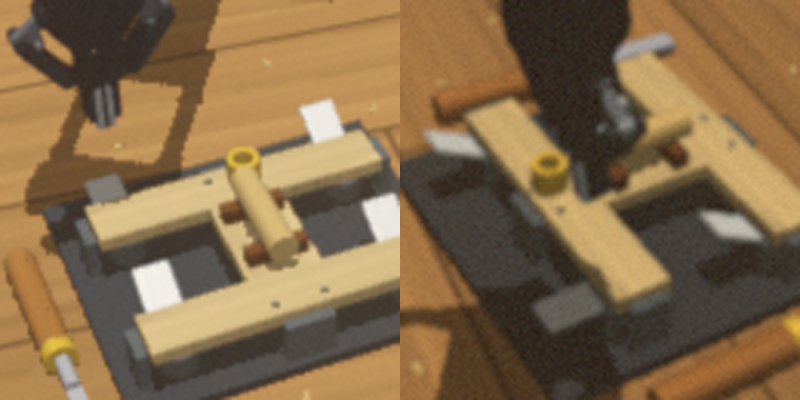

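The near right leaf now lies flat, at (105,188) in the left crop and (570,305) in the right, and the other three still slope up. Pressing that corner again.

```bash
python3 -m inch '[[-1,1,6,20,0],[-1,1,6,20,0],[-1,0,3,18,0],[-1,0,0,8,0],[-1,0,0,0,0]]'
```

```text
clock: 16.22
position: [0.5121, -0.1614, 0.0254]
ee_rot: [0.037, 0.661, 0.75, 0.019]
contact_force: [0.1, -0.5, 0.4]
width: 0.0001
```

```bash
python3 -m inch '[[-1,0,4,2,0],[-1,0,4,1,0],[-1,0,0,0,0]]';python3 -m inch '[[-1,0,0,2,0]]';python3 -m inch '[[-1,0,0,2,0]]';python3 -m inch '[[-1,0,0,2,0]]';python3 -m inch '[[-1,0,0,2,0]]'
```

```text
clock: 16.47
position: [0.5188, -0.1604, 0.0228]
ee_rot: [0.036, 0.661, 0.749, 0.018]
contact_force: [0.5, 0.1, 0.5]
width: -0.0
clock: 16.55
position: [0.5197, -0.1608, 0.0216]
ee_rot: [0.037, 0.661, 0.749, 0.019]
contact_force: [-0.5, -0.2, -0.7]
width: 0.0002
clock: 16.63
position: [0.5204, -0.1611, 0.0203]
ee_rot: [0.038, 0.661, 0.749, 0.019]
contact_force: [0.4, -0.6, 0.8]
width: -0.0001
clock: 16.72
position: [0.5209, -0.1613, 0.0187]
ee_rot: [0.038, 0.661, 0.749, 0.019]
contact_force: [-2.6, 1.3, 2.5]
width: 0.0001
clock: 16.8
position: [0.5209, -0.1613, 0.018]
ee_rot: [0.038, 0.661, 0.749, 0.019]
contact_force: [-6.8, 2.6, 23.2]
width: 0.0004
```

Firm: 23 N at 0.018. Holding, then withdrawing.

```bash
python3 -m inch '[[-1,0,0,2,0],[-1,0,0,2,0]]';python3 -m inch '[[-1,0,0,2,0]]'; python3 -m inch '[[-1,0,0,-20,0],[-1,0,0,-30,0],[-1,0,-10,-35,0],[-1,0,-20,-35,0],[-1,0,-20,-30,0],[-1,0,0,0,0],[-1,0,0,0,0]]'
python3 - <<'E'
from h import *
out=[]
for n in ("scene","side"):
    p=eyes.get_image(n); f=p["frame"][:,:,::-1]
    o=proj(p,[[.56,-.07,.06]])[0].astype(int)-[85,85]
    out.append(cv2.resize(f[o[1]:o[1]+170,o[0]:o[0]+170],(400,400),interpolation=cv2.INTER_CUBIC))
cv2.imwrite("pics/z8.png",np.hstack(out))
E
```

```text
clock: 16.97
position: [0.5209, -0.1613, 0.0182]
ee_rot: [0.039, 0.661, 0.75, 0.019]
contact_force: [-5.3, 2.5, 16.6]
width: -0.0001
clock: 17.05
position: [0.521, -0.1613, 0.0183]
ee_rot: [0.039, 0.66, 0.75, 0.019]
contact_force: [-4.4, 1.6, 14.0]
width: 0.0001
clock: 17.63
position: [0.4567, -0.1644, 0.1716]
ee_rot: [0.041, 0.66, 0.75, 0.019]
contact_force: [1.0, -0.3, -0.2]
width: -0.0001
```

View pics/z8.png

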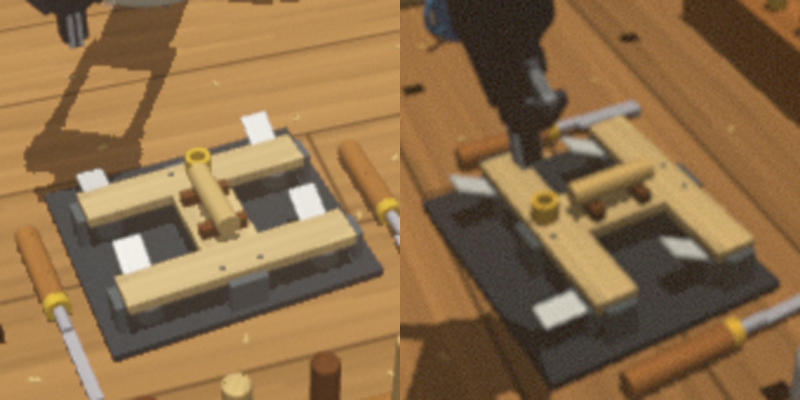

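The near right shim is flat at (93,180) and (560,310), the other three are up, the plate is level, the bushing and tools are in place, and the hand is clear.

```bash
python3 -c "
from rig import manip
print(manip.sign_off())"
```

```text
the job is handed in; nothing more can be done
None
```

The rocking corner was the near right one. I pressed its shim flat, the corner is now firm, and I handed the job in at about 17.8 s.

- **Corners:** I pressed near left, far left, far right and near right, in that order. The first three took 10–25 N without sinking. Near right sank about 3.5 mm at 3–4.5 N, then stopped hard.
- **Shim:** The near right leaf moved down at about 6–8 N to a hard stop, within 0.2 mm of the height expected for flat.
- **Second press:** Near right then held 14–23 N at the firm-corner height, within 0.5 mm.
- **Final pictures:** That leaf lies flat, the other three still slope up, the plate looks level, and the bushing and tools are in place. The hand is clear and its force reading is about zero.

Two things disagreed with what I expected:
- **Tip position:** The real fingertips were about 35 mm behind the reported tool point. I worked from the contact height I measured instead.
- **Tool tilt:** The tool drifted to about 5 degrees off vertical during the moves. I corrected the aim for this each time.

I could not read the shim joint angles or the plate's tilt directly. Those rest on the contact heights and the pictures.

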